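Complete the vial row and hold the block heater's cover open

ROBOT

A 6-joint arm with a two-finger parallel gripper is mounted at the origin on the work surface; the furniture and walls round the work are solid. World frame = base frame: x ahead of the robot, y to its left, z up, the work surface at z = 0. Lengths are in m, angles in rad, forces in N, time in s.
With the tool pointing down it reaches from about 0.3 to 0.75 m from the base axis. Payload 8.5 kg.
Tool frame: the origin (TCP) lies at the very end of the fingers, on their centre line; the grasp point (between the pads) lies 19 mm behind it; z points along the fingers, y is the line along which they close (so a half turn about z gives the same grasp; the last joint's range is limited). The gripper opens to 85 mm and grips with 20 to 120 N. Pads are 22 mm wide; open, the fingers measure 114 mm over their backs; the gripper's body (76 mm by 85 mm) begins 54 mm behind the grasp point. The pads swing forward as they close: fully open they stand 13 mm farther back than shut.
Start: joints at [1.06, 0.381, 1.297, -0, 1.464, -0.215], TCP at [0.16, 0.526, 0.231] pointing down, gripper open.
Joint ranges: [-3.11, 3.11], [-0.89, 2.33], [0.22, 2.48], [-1.42, 4.56], [0.17, 2.85], [-2.88, 2.88]. Speed limits (rad/s): [2.39, 2.39, 3.14, 3.14, 3.14, 3.14].

INTERFACE

Orientations are given as [roll, pitch, yaw] about the fixed x, y, z axes, in that order (R = Rz(yaw) Ry(pitch) Rx(roll)).
In Python, from cell import bot gives the robot as it stands.
- The arm moves only by the tool run_rows, called after "Call:" as name(argument=value, ...) on one line, values as JSON. Schema: {"type":"object","properties":{"rows":{"type":"string"},"only":{"type":"string"},"quiet":{"type":"boolean"},"lines":{"type":"string"}},"required":["rows"],"additionalProperties":false}. rows is a string of 1 to 12 rows, parted by a bar, with the numbers parted by commas; each row has 7 numbers: a rotation vector rx, ry, rz in rad, then dx, dy, dz in m, then the opening from 0.0 (shut) to 1.0 (fully open); each row is the pose to reach, as a shift and turn from the pose commanded when the call began, along the tool's axes at that moment; what a row does not reach only later rows make up. A row lasts 1/10 s, in which the tool goes at most 0.05 m and 0.15 rad, less where a joint would pass 70% of its speed; a pose out of reach is approached as far as the arm can. The fingers move at their own pace and stop on an object; the grip force is fixed at half the most. Time passes only in rows, so rows that do not move let the fingers close. The tool returns the time, the measured TCP pose, the force, the opening and the grip force at its end. only (a regular expression) keeps the lines of the reply that match it, lines (a string "A,B") keeps lines A to B, and quiet returns only ok. Input that does not fit is refused with a message, and nothing moves.
- bot.state(): the state, without advancing time (a new reading comes with each control period).
- bot.snapshot(name): name is "scene" or "top" or "wrist"; returns a dict with "image" (480x640x3 uint8, blue, green, red), "depth" (480x640 float32, m along the optical axis (not along the pixel's ray), 0 where there is no reading), "camera_matrix" (3x3 intrinsics, pixels), "cam_to_world" (4x4, takes a point from camera to world coordinates). Camera axes: x right, y up, looking along -z (the intrinsics and any distortion apply to the point x, -y, -z); pixel columns grow to the right and rows downward; lengths in m; the calibration is good to about 2 mm. A picture is of the moment at which its call begins.
- bot.finish_job(): hands the job in; it is judged then, once.
The state is a dict: "time_s": time; "joint_positions": joint angles; "joint_velocities": joint speeds; "joint_torque": joint torques, N m; "position": TCP position; "ee_rot": TCP orientation; "wrist_force": force on the tool from outside, world axes, zero at the start; "moment": the same for the moment, N m; "finger_gap": opening from 0.0 (shut) to 1.0 (fully open); "finger_force": force on a finger pad.
Only numpy, scipy, OpenCV 4.12 (cv2) and the standard library are available. Lean on these libraries where they do the work, as an engineer would, in place of code of your own. Each camera call takes 0.05 s, during which the arm holds its last target. There are 200 camera calls.

TASK

We are about to load the block heater. Stand the two loose screw-cap vials upright in the two empty recesses of the low aluminium shelf so that its row of four is complete, and only then take the heater's hinged cover by its front bar, raise it and finish still holding it open at 60 degrees from closed, because it has no stay, falls shut when let go, and I need both hands for the wells. Keep the vials upright, never let the cover drop, and leave the two vials already in the row, the dropper bottle, the conical flask and the timer where they are.

Things in the scene. Friction and masses are not known exactly. Their poses are not given: they have to be found in the camera images.
- heater: dry block heater: white case 170 (x) x 200 (y) x 96 mm high with grey control panel on its front (-x) side, an aluminium block with 3 x 4 empty wells inside, closed by the hinged cover, whose top is 112 mm above the bench; it is fixed to the bench; origin at the centre of its underside, z up
- cover (a joint): hinge angle of the heater's cover in rad: 0 closed, grows as its front edge rises, stops at 1.75; 60 degrees = 1.047. The cover (0.3 to 0.65 kg, about 170 x 200 x 14 mm, grey frame with a clear window) swings freely about the horizontal hinge along the heater's y axis and falls shut under its own weight (it takes 1.5 to 3 N straight up at the bar to carry it)
- hinge (a point): point on the cover's hinge axis, at the middle of the heater's rear (+x) top edge, 90 mm behind the heater's origin and 105 mm above the bench; fixed to the heater, with its axes (y along the hinge axis)
- handle (a point): middle of the cover's steel bar handle: round bar, 12 mm thick, along the heater's y axis, straight for 112 mm between two stand-offs; its axis is 220 mm from the hinge axis, in the cover's mid-plane; free gap of 36 mm between bar and cover edge. Closed, it is 105 mm above the bench, 130 mm in front of the heater's origin, nothing below it. Its frame turns with the cover
- loading_shelf: low aluminium shelf 66 (x) x 180 (y) mm, top 30 mm above the bench, with a row of four round recesses 28 mm wide and 9 mm deep (2 mm chamfer), 42 mm apart along its y axis, and a lip 8 mm above its top along its rear (+x) edge; fixed to the bench; origin at the centre of its underside
- place0 (a point): centre of the floor of the first recess, at the shelf's +y end (21 mm above the bench); holds vial_left from the start
- place1 (a point): centre of the floor of the second recess (21 mm above the bench); empty at the start
- place2 (a point): centre of the floor of the third recess (21 mm above the bench); holds vial_mid from the start
- place3 (a point): centre of the floor of the fourth recess, at the shelf's -y end (21 mm above the bench); empty at the start
- vial_a: loose clear glass vial with a white screw cap, standing on the bench in front of the shelf; glass 24.4 mm in diameter up to 50 mm, cap 24 mm in diameter from 50 to 64 mm; about 30 g; origin at the centre of its underside, z toward the cap
- vial_b: the other loose vial, like vial_a, also standing on the bench in front of the shelf (either may be the one nearer the heater)
- vial_left: like vial_a, already standing in place0
- vial_mid: like vial_a, already standing in place2
- dropper_bottle: bystander: small amber dropper bottle, 31 mm in diameter, 100 mm high, behind the shelf; origin at the centre of its underside
- conical_flask: bystander: conical glass flask, 64 mm in diameter, 104 mm high, behind the shelf; origin at the centre of its underside
- timer: bystander: flat white countdown timer, 66 x 66 x 19 mm, on the bench to the right of the heater's front; origin at the centre of its underside

How it is judged:
By the outcome, as a careful person would: the job done as asked, in the order asked, and still so for the second after the job is handed in, while the arm keeps its last pose, push and grip.
It also fails if it takes over 58 s, if anything falls off the work surface, if the arm or the gripper's body presses on something with over 40 N, if the wrist force passes 120 N, or if a joint passes its speed limit or range.

## Working session

There is one attempt and no reset: what is moved stays moved. The work goes in short steps, Python scripts to look and compute and a tool call to move; the robot and the scene stay as the last step left them, time stands still between calls to the robot, and variables do not carry over. Pictures are saved under pics/ and viewed, at most 10 in all, crops included, and the job is handed in when it is done.

```bash
mkdir -p pics; ls; python3 - <<'E'
from cell import bot
import cv2,numpy as np
for n in("scene","top"):
    s=bot.snapshot(n); cv2.imwrite(f"pics/{n}0.png",s["image"]); np.savez(f"{n}0.npz",**s)
    print(n,s["camera_matrix"].tolist(),np.round(s["cam_to_world"],4).tolist(),(s["depth"]>0).mean(), s.keys())
print(bot.state())
E
```

```text
pics
scene [[491.1037987909727, 0.0, 324.60942499953904], [0.0, 491.1037987909727, 234.46411264750756], [0.0, 0.0, 1.0]] [[-0.8611, 0.3555, -0.3636, 0.1988], [-0.5085, -0.5977, 0.6199, 0.6684], [0.0031, 0.7186, 0.6954, 0.7886], [0.0, 0.0, 0.0, 1.0]] 0.996123046875 dict_keys(['image', 'depth', 'camera_matrix', 'cam_to_world'])
top [[587.3498523879886, 0.0, 312.22002209455576], [0.0, 587.3498523879886, 241.13495400557812], [0.0, 0.0, 1.0]] [[0.0095, 0.9945, -0.1044, 0.4251], [-0.9998, 0.0077, -0.0181, 0.0253], [-0.0172, 0.1046, 0.9944, 1.3722], [0.0, 0.0, 0.0, 1.0]] 0.9959798177083333 dict_keys(['image', 'depth', 'camera_matrix', 'cam_to_world'])
{'time_s': 0.1, 'joint_positions': array([ 1.05971700e+00,  3.81144873e-01,  1.29814544e+00,  2.17016480e-05,
        1.46361478e+00, -2.15265983e-01]), 'joint_velocities': array([ 0.0006896 , -0.00073518, -0.00254386,  0.00019054,  0.00037099,
        0.0013381 ]), 'joint_torque': array([ 3.26596208e-03, -4.49219227e+01, -2.31657583e+01, -1.75605292e-04,
        3.64988686e-03, -4.71213946e-05]), 'position': array([0.16018548, 0.5258886 , 0.23077813]), 'ee_rot': array([-3.14031512e+00, -3.01421680e-04,  2.84577679e+00]), 'wrist_force': array([ 0.59064213, -0.04546181,  0.4430634 ]), 'moment': array([0.03565022, 0.0040276 , 0.03692282]), 'finger_force': 0.0, 'finger_gap': 0.9965555272760561}
```

View pics/top0.png

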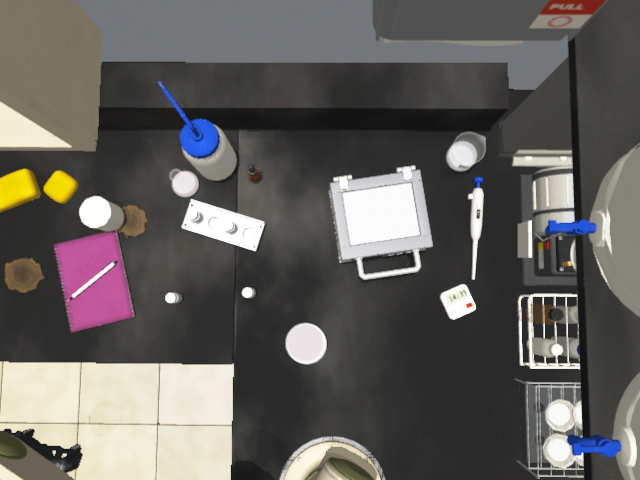

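View pics/scene0.png

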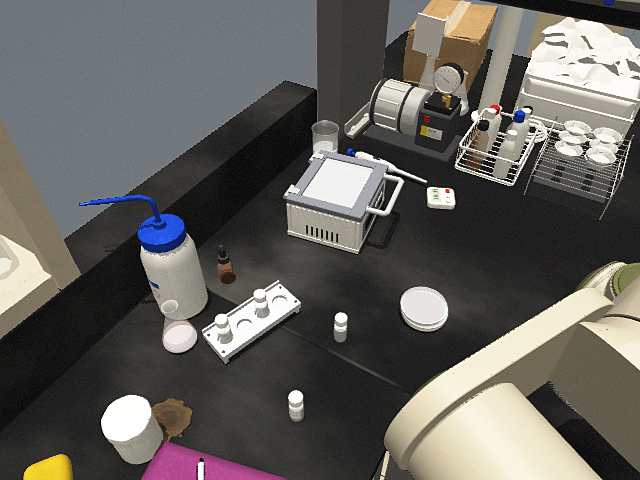

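The top view shows the loose vials at about (173,298) and (248,292). The shelf is centred near (223,225), with vials at (197,217) and (233,228). The heater is centred near (382,217), with its bar running from (360,277) to (419,270). Next I'll measure them.

```bash
cat > h.py <<'E'
import numpy as np,cv2
from scipy.spatial.transform import Rotation as R
def pts(s):
    K=s["camera_matrix"];T=s["cam_to_world"];d=s["depth"]
    v,u=np.mgrid[:480,:640]
    c=np.stack([(u-K[0,2])/K[0,0]*d,-(v-K[1,2])/K[1,1]*d,-d],-1)
    return c@T[:3,:3].T+T[:3,3]
def ray(s,u,v,z):
    K=s["camera_matrix"];T=s["cam_to_world"]
    r=T[:3,:3]@np.array([(u-K[0,2])/K[0,0],-(v-K[1,2])/K[1,1],-1]);o=T[:3,3]
    return o+r*(z-o[2])/r[2]
E
python3 - <<'E'
from h import *
np.set_printoptions(precision=4,suppress=True)
t=dict(np.load("top0.npz"));s=dict(np.load("scene0.npz"))
def circ(s,P,box,z0,z1,name,zt):
    u0,u1,v0,v1=box;m=np.zeros((480,640),bool)
    m[v0:v1,u0:u1]=True
    m&=(P[...,2]>z0)&(P[...,2]<z1)
    vs,us=np.nonzero(m)
    q=P[m];(c,r)=cv2.minEnclosingCircle(np.stack([us,vs],1).astype(np.float32))
    print(name,len(q),q.mean(0),"ray",ray(s,*c,zt),ray(s,us.mean(),vs.mean(),zt),"r",r)
    return q
Pt,Ps=pts(t),pts(s)
for n,P,bs in(("t",Pt,[(155,190,280,315),(235,262,280,305),(185,208,203,228),(224,242,217,238)]),("s",Ps,[(283,310,385,425),(330,352,308,345),(210,235,310,342),(250,272,285,315)])):
    S=t if n=="t" else s
    for i,b in enumerate(bs):
        zt=.064 if i<2 else .085
        circ(S,P,b,zt-.006,zt+.006,n+str(i),zt)
# shelf
for n,S,P,b in(("t",t,Pt,(175,275,190,260)),("s",s,Ps,(190,310,270,370))):
    u0,u1,v0,v1=b;m=np.zeros((480,640),bool);m[v0:v1,u0:u1]=True
    g=S["image"].min(-1)>100
    m&=(P[...,2]>.022)&(P[...,2]<.044)
    r=cv2.minAreaRect(P[m][:,:2].astype(np.float32));print(n,"shelf",m.sum(),r, np.median(P[m][:,2]))
# handle + cover
for n,S,P,b in(("t",t,Pt,(325,440,160,290)),("s",s,Ps,(280,410,140,260))):
    u0,u1,v0,v1=b;m=np.zeros((480,640),bool);m[v0:v1,u0:u1]=True
    m&=(P[...,2]>.095)&(P[...,2]<.125)
    q=P[m];r=cv2.minAreaRect(q[:,:2].astype(np.float32));print(n,"cover",m.sum(),r,cv2.boxPoints(r),np.median(q[:,2]))
    cv2.imwrite(f"m_{n}.png",m*255)
b=cv2.resize(t["image"][180:330,150:450],(800,400),interpolation=cv2.INTER_CUBIC)
cv2.imwrite("pics/crop1.png",b)
E
```

```text
t0 86 [0.4333 0.3633 0.0647] ray [0.4331 0.3634 0.064 ] [0.4333 0.3635 0.064 ] r 5.2287983894348145
t1 82 [0.4462 0.1927 0.0652] ray [0.4461 0.1929 0.064 ] [0.4463 0.1928 0.064 ] r 5.122073173522949
t2 88 [0.6175 0.3161 0.0859] ray [0.6179 0.316  0.085 ] [0.6177 0.3163 0.085 ] r 5.427173614501953
t3 77 [0.5935 0.2354 0.0858] ray [0.5931 0.2363 0.085 ] [0.5936 0.2356 0.085 ] r 5.2881178855896
s0 173 [0.4298 0.3646 0.0635] ray [0.4296 0.365  0.064 ] [0.4296 0.3648 0.064 ] r 7.43584680557251
s1 118 [0.4429 0.1946 0.0635] ray [0.4429 0.1947 0.064 ] [0.4427 0.1949 0.064 ] r 6.1391496658325195
s2 135 [0.6144 0.3173 0.0841] ray [0.6142 0.3175 0.085 ] [0.6138 0.3177 0.085 ] r 6.812594890594482
s3 118 [0.5897 0.2371 0.0841] ray [0.5895 0.2378 0.085 ] [0.5892 0.2376 0.085 ] r 6.4271464347839355
t shelf 2083 ((0.6188184022903442, 0.2729243040084839), (0.22388838231563568, 0.09348315000534058), 72.81534576416016) 0.03121719189010097
s shelf 2936 ((0.652580201625824, 0.25036904215812683), (0.2033214122056961, 0.17857331037521362), 72.88008117675781) 0.02986125178119642
t cover 7979 ((0.5983625650405884, -0.10297771543264389), (0.23148271441459656, 0.2008546143770218), 8.962650299072266) [[ 0.4684 -0.0218]
 [ 0.4997 -0.2202]
 [ 0.7283 -0.1841]
 [ 0.697   0.0143]] 0.11121171968766475
s cover 5189 ((0.594609797000885, -0.10236382484436035), (0.23094813525676727, 0.2049209624528885), 9.108709335327148) [[ 0.4644 -0.0195]
 [ 0.4968 -0.2218]
 [ 0.7248 -0.1853]
 [ 0.6924  0.0171]] 0.10956552383421625[ WARN:0@0.712] global loadsave.cpp:1063 imwrite_ Unsupported depth image for selected encoder is fallbacked to CV_8U.
```

View pics/crop1.png

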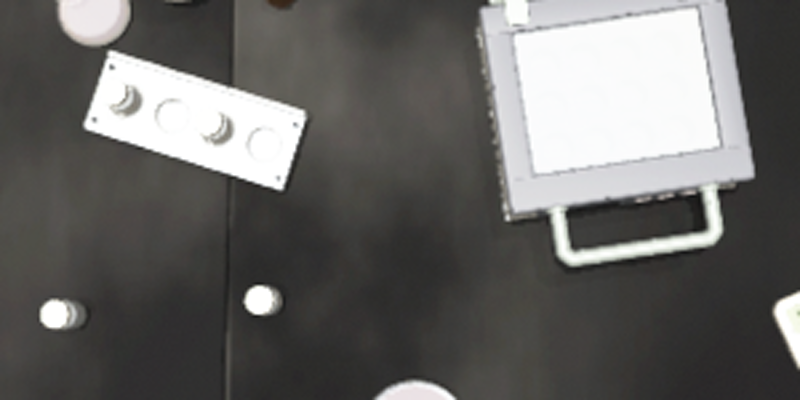

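The crop shows the recesses: place1 at crop (172,115) and place3 at (265,143). The shelf yaw is about -0.295 rad, and the heater's bar is clean and unobstructed. Next I'll move over vial_a with the fingers set to close across the row.

```bash
cat >> h.py <<'E'
def loc(x,y,z,yaw,tilt=0):
    "tool-axes shift and turn from the measured pose to a tool-down pose at x,y,z"
    from cell import bot
    s=bot.state();A=R.from_euler("xyz",s["ee_rot"])
    B=R.from_euler("xyz",[np.pi,0,yaw])
    print("t %.2f"%s["time_s"],"pos",s["position"].round(4),"rpy",s["ee_rot"].round(3),"rv",(A.inv()*B).as_rotvec().round(3),"d",A.inv().apply(np.array([x,y,z])-s["position"]).round(4))
E
python3 -c "
from h import *
loc(.4315,.364,.17,1.276)"
```

```text
t 0.10 pos [0.1602 0.5259 0.2308] rpy [-3.14  -0.     2.846] rv [-1.00e-03  1.00e-03  1.57e+00] d [-0.3067 -0.0757  0.0608]
```

Call:
run_rows(rows="0,0,0.14,-0.028,-0.007,0.004,0.55 | 0,0,0.28,-0.056,-0.014,0.01,0.55 | 0,0,0.42,-0.084,-0.021,0.016,0.55 | 0,0,0.56,-0.112,-0.028,0.022,0.55 | 0,0,0.7,-0.14,-0.035,0.028,0.55 | 0,0,0.84,-0.168,-0.042,0.033,0.55 | 0,0,0.98,-0.196,-0.049,0.039,0.55 | 0,0,1.12,-0.224,-0.056,0.045,0.55 | 0,0,1.26,-0.252,-0.063,0.05,0.55 | 0,0,1.4,-0.28,-0.07,0.055,0.55 | 0,0,1.5,-0.298,-0.074,0.06,0.55 | 0,0,1.57,-0.307,-0.076,0.061,0.55")

```text
time_s: 1.3
position: [0.4329, 0.3627, 0.1693]
ee_rot: [-3.141, 0.001, 1.27]
wrist_force: [-0.1, -0.2, -0.5]
finger_gap: 0.553
finger_force: 0.0
```

```bash
python3 - <<'E'
from h import *
from cell import bot
s=bot.snapshot("wrist");np.savez("w1.npz",**s);cv2.imwrite("pics/w1.png",s["image"])
loc(.4315,.364,.026,1.276)
print(s["cam_to_world"].round(3).tolist())
E
```

```text
t 1.35 pos [0.4335 0.3625 0.1694] rpy [-3.141e+00  1.000e-03  1.267e+00] rv [-0.001  0.001 -0.009] d [ 0.001  -0.0023  0.1434]
[[0.955, 0.286, 0.078, 0.453], [-0.296, 0.923, 0.247, 0.425], [-0.002, -0.259, 0.966, 0.313], [0.0, 0.0, 0.0, 1.0]]
```

View pics/w1.png

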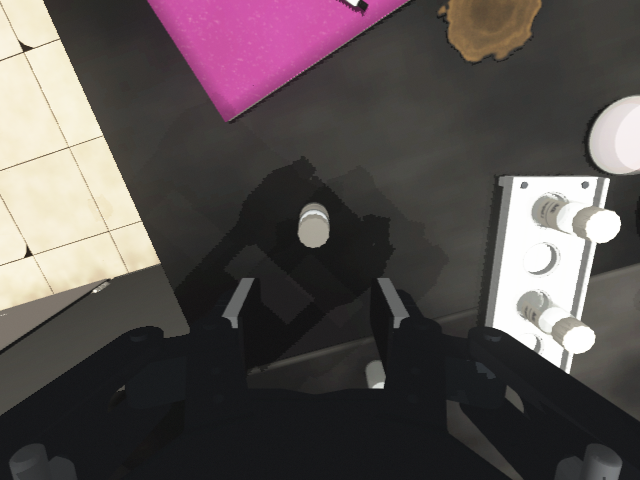

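The wrist view shows vial_a's cap at (314,232), midway between the fingers. Place1 is at (541,257), with the standing vials beside it. Next I'll refine both positions from this view.

```bash
python3 - <<'E'
from h import *
np.set_printoptions(precision=4,suppress=True)
s=dict(np.load("w1.npz"));P=pts(s)
def cap(b,zt):
    u0,u1,v0,v1=b;m=np.zeros((480,640),bool);m[v0:v1,u0:u1]=1;m&=(abs(P[...,2]-zt)<.003)
    v,u=np.nonzero(m);c,r=cv2.minEnclosingCircle(np.stack([u,v],1).astype(np.float32));print("cap",m.sum(),ray(s,*c,zt),P[m].mean(0),np.ptp(P[m],0))
cap((295,335,195,255),.064);cap((565,625,195,250),.085);cap((550,600,310,360),.085)
g=s["image"].min(-1);m=np.zeros((480,640),bool);m[170:372,490:612]=1
a=P[235:280,515:565,2];print("z in recess",np.percentile(a,[2,20,50,80,98]))
w=m&(P[...,2]<.0265)&(P[...,2]>.015)
n,l,st,ce=cv2.connectedComponentsWithStats(w.astype(np.uint8))
for i in range(1,n):
    if st[i,4]>60:print(st[i],ray(s,*ce[i],.021),P[l==i].mean(0))
q=(m&(abs(P[...,2]-.03)<.004));print("shelf",cv2.minAreaRect(P[q][:,:2].astype(np.float32)))
E
```

```text
cap 763 [0.4329 0.3644 0.064 ] [0.4329 0.3646 0.0651] [0.0228 0.0227 0.0058]
cap 1032 [0.6165 0.318  0.085 ] [0.6164 0.3177 0.0857] [0.024  0.0232 0.0057]
cap 822 [0.5925 0.2374 0.085 ] [0.5922 0.2382 0.0856] [0.0248 0.024  0.0056]
z in recess [0.021  0.0224 0.0303 0.0312 0.0322]
[490 176  91 143 857] [0.5822 0.3024 0.021 ] [0.5813 0.3018 0.0221]
[524 244  32  30 730] [0.6091 0.2732 0.021 ] [0.6083 0.2738 0.0224]
[516 334  24  18 244] [0.5893 0.1953 0.021 ] [0.5886 0.1963 0.0223]
shelf ((0.6005637645721436, 0.26047760248184204), (0.1725684553384781, 0.06946171820163727), 72.36803436279297)
```

```bash
python3 - <<'E'
from h import *
np.set_printoptions(precision=4,suppress=True)
s=dict(np.load("w1.npz"));P=pts(s)
w=np.zeros((480,640),np.uint8);w[236:282,514:566]=(P[236:282,514:566,2]<.0295)
n,l,st,ce=cv2.connectedComponentsWithStats(w);i=1+np.argmax(st[1:,4]);c=max(cv2.findContours((l==i).astype(np.uint8),0,1)[0],key=len)[:,0]
q=np.array([ray(s,*p,.030) for p in c])[:,:2]
print(st[i],q.min(0),q.max(0),(q.min(0)+q.max(0))/2,cv2.minEnclosingCircle(q.astype(np.float32)))
loc(.4325,.3644,.026,1.276)
E
```

```text
[523 243  37  34 871] [0.5908 0.2614] [0.6202 0.2914] [0.6055 0.2764] ((0.6057853698730469, 0.2764459252357483), 0.015227767638862133)
t 1.35 pos [0.4335 0.3625 0.1694] rpy [-3.141  0.001  1.267] rv [-0.001  0.001 -0.009] d [ 0.0017 -0.0015  0.1434]
```

Call:
run_rows(rows="0,0,0,0.0005,0.001,0.03,0.55 | 0,0,0,0.0005,0.001,0.065,0.55 | 0,0,0,0.0005,0.001,0.1,0.55 | 0,0,0,0.0005,0.001,0.125,0.55 | 0,0,0,0.0005,0.001,0.138,0.55 | 0,0,0,0.0005,0.001,0.144,0.55 | 0,0,0,0.0005,0.001,0.144,0.5 | 0,0,0,0.0005,0.001,0.144,0.1 | 0,0,0,0.0005,0.001,0.144,0.1 | 0,0,0,0.0005,0.001,0.144,0.1 | 0,0,0,0.0005,0.001,0.144,0.1")

```text
time_s: 2.45
position: [0.4335, 0.3645, 0.0276]
ee_rot: [3.14, -0.002, 1.276]
wrist_force: [-0.9, 0.4, 6.5]
finger_gap: 0.263
finger_force: 58.7
```

```bash
python3 -c "
from h import *
loc(.605,.277,.12,1.276)"
```

```text
t 2.45 pos [0.4335 0.3645 0.0276] rpy [ 3.140e+00 -2.000e-03  1.276e+00] rv [ 0.002 -0.002 -0.   ] d [-0.0337  0.1897 -0.0921]
```

Call:
run_rows(rows="0,0,0,0,0,-0.03,0.1 | 0,0,0,0,0,-0.065,0.1 | 0,0,0,0,0.01,-0.09,0.1 | 0,0,0,-0.005,0.035,-0.107,0.1 | 0,0,0,-0.012,0.065,-0.107,0.1 | 0,0,0,-0.018,0.1,-0.107,0.1 | 0,0,0,-0.024,0.135,-0.107,0.1 | 0,0,0,-0.03,0.165,-0.107,0.1 | 0,0,0,-0.033,0.183,-0.107,0.1 | 0,0,0,-0.034,0.189,-0.107,0.1 | 0,0,0,-0.034,0.19,-0.107,0.1 | 0,0,0,-0.034,0.19,-0.107,0.1")

```text
time_s: 3.65
position: [0.6041, 0.2768, 0.1334]
ee_rot: [-3.141, 0.0, 1.276]
wrist_force: [-1.3, 0.5, -0.7]
finger_gap: 0.261
finger_force: 58.8
```

```bash
python3 - <<'E'
from h import *
from cell import bot
s=bot.snapshot("wrist");np.savez("w2.npz",**s);cv2.imwrite("pics/w2.png",s["image"])
loc(.605,.277,.0486,1.276);print(bot.state()["wrist_force"])
E
```

```text
t 3.70 pos [0.604  0.277  0.1335] rpy [-3.141 -0.     1.277] rv [-0.    -0.     0.001] d [0.0003 0.001  0.0849]
[ 0.3238729  -0.02388786 -0.73819224]
```

View pics/w2.png

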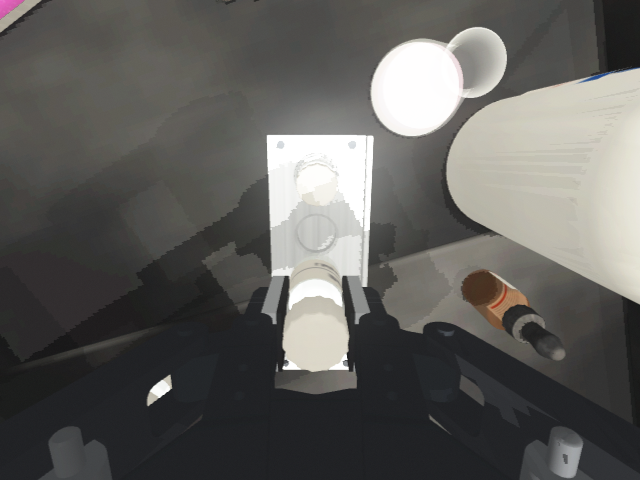

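The held vial is vertical at (316,330). The place1 recess is clearly visible ahead of it at (317,233), and the flask, bottle and shelf are undisturbed. Next I'll measure the recess against the cap.

```bash
python3 - <<'E'
from h import *
np.set_printoptions(precision=4,suppress=True)
s=dict(np.load("w2.npz"));P=pts(s)
w=np.zeros((480,640),np.uint8);w[208:258,288:346]=(P[208:258,288:346,2]<.0293)
n,l,st,ce=cv2.connectedComponentsWithStats(w);i=1+np.argmax(st[1:,4]);c=max(cv2.findContours((l==i).astype(np.uint8),0,1)[0],key=len)[:,0]
q=np.array([ray(s,*p,.030) for p in c])[:,:2]
print(st[i],(q.min(0)+q.max(0))/2,cv2.minEnclosingCircle(q.astype(np.float32)))
m=np.zeros((480,640),bool);m[290:375,275:355]=1
z=P[...,2];zt=np.percentile(z[m],90);m&=abs(z-zt)<.003;v,u=np.nonzero(m)
c,r=cv2.minEnclosingCircle(np.stack([u,v],1).astype(np.float32));print(zt,m.sum(),c,r,ray(s,*c,.170))
m=np.zeros((480,640),bool);m[150:210,290:345]=1;m&=abs(z-.085)<.003;v,u=np.nonzero(m)
c,r=cv2.minEnclosingCircle(np.stack([u,v],1).astype(np.float32));print("left",m.sum(),c,r,ray(s,*c,.085))
E
```

```text
[ 296  215   41   39 1168] [0.6053 0.2766] ((0.6054355502128601, 0.27605751156806946), 0.015411903150379658)
0.1718910250592739 3996 (314.5, 339.0) 50.83561706542969 [0.6048 0.277  0.17  ]
left 1382 (317.0, 185.0) 21.471010208129883 [0.618  0.3168 0.085 ]
```

Call:
run_rows(rows="0,0,0,0,0.001,0.02,0.1 | 0,0,0,0,0.001,0.045,0.1 | 0,0,0,0,0.001,0.062,0.1 | 0,0,0,0,0.001,0.07,0.1 | 0,0,0,0,0.001,0.074,0.1 | 0,0,0,0,0.001,0.078,0.1 | 0,0,0,0,0.001,0.081,0.1 | 0,0,0,0,0.001,0.083,0.1 | 0,0,0,0,0.001,0.084,0.1 | 0,0,0,0,0.001,0.084,0.1")

```text
time_s: 4.7
position: [0.6059, 0.276, 0.0494]
ee_rot: [3.141, -0.0, 1.276]
wrist_force: [0.2, 1.1, -0.1]
finger_gap: 0.267
finger_force: 58.8
```

```bash
python3 -c "
from h import *
loc(.605,.277,.0486,1.276)"
```

```text
t 4.70 pos [0.6059 0.276  0.0494] rpy [ 3.141 -0.     1.276] rv [ 0. -0. -0.] d [ 0.0007 -0.0011  0.0008]
```

Vial_a is seated with no force, so I'll release it and go up.

Call:
run_rows(rows="0,0,0,0,0,0.001,0.2 | 0,0,0,0,0,0.001,0.35 | 0,0,0,0,0,0.001,0.5 | 0,0,0,0,0,0.001,0.5 | 0,0,0,0,0,-0.02,0.5 | 0,0,0,0,0,-0.05,0.5 | 0,0,0,0,0,-0.09,0.5 | 0,0,0,0,0,-0.12,0.5 | 0,0,0,0,0,-0.12,0.5")

```text
time_s: 5.6
position: [0.6074, 0.2765, 0.1744]
ee_rot: [3.134, -0.005, 1.276]
wrist_force: [-0.0, -0.0, -0.6]
finger_gap: 0.504
finger_force: 0.0
```

```bash
python3 -c "
from h import *
loc(.4455,.1943,.17,1.276)"
```

```text
t 5.60 pos [0.6074 0.2765 0.1744] rpy [ 3.134 -0.005  1.276] rv [ 0.008 -0.005 -0.   ] d [-0.1257 -0.131   0.0029]
```

Call:
run_rows(rows="0,0,0,-0.015,-0.015,0,0.55 | 0,0,0,-0.04,-0.04,0,0.55 | 0,0,0,-0.065,-0.068,0,0.55 | 0,0,0,-0.09,-0.094,0,0.55 | 0,0,0,-0.112,-0.117,0,0.55 | 0,0,0,-0.122,-0.128,0,0.55 | 0,0,0,-0.1255,-0.131,0,0.55 | 0,0,0,-0.1255,-0.131,0,0.55")

```text
time_s: 6.4
position: [0.444, 0.194, 0.1693]
ee_rot: [3.141, -0.0, 1.276]
wrist_force: [0.4, 0.6, -1.3]
finger_gap: 0.55
finger_force: 0.0
```

```bash
python3 - <<'E'
from h import *
from cell import bot
np.set_printoptions(precision=4,suppress=True)
s=bot.snapshot("wrist");np.savez("w3.npz",**s);cv2.imwrite("pics/w3.png",s["image"])
P=pts(s);z=P[...,2]
# vials: cap tops
for zt in(.064,.085):
    n,l,st,ce=cv2.connectedComponentsWithStats((abs(z-zt-.001)<.003).astype(np.uint8))
    for i in range(1,n):
        if st[i,4]>250:
            v,u=np.nonzero(l==i);c,r=cv2.minEnclosingCircle(np.stack([u,v],1).astype(np.float32));print(zt,st[i],ray(s,*c,zt),P[l==i].mean(0))
loc(.4455,.1943,.026,1.276)
E
```

```text
0.064 [500  23  32  43 326] [0.6035 0.2759 0.064 ] [0.5978 0.274  0.0657]
0.064 [490  93  24  38 252] [0.5913 0.2371 0.064 ] [0.5848 0.2381 0.0657]
0.064 [302 219  31  31 759] [0.446  0.1934 0.064 ] [0.4461 0.1935 0.0651]
0.064 [589 368  51  24 337] [0.6423 0.0075 0.064 ] [0.6431 0.0053 0.0648]
0.085 [ 519   12   44   46 1428] [0.6055 0.2756 0.085 ] [0.6053 0.2751 0.086 ]
0.085 [ 508   89   41   41 1221] [0.5931 0.2366 0.085 ] [0.5925 0.2367 0.086 ]
t 6.45 pos [0.4445 0.1942 0.1692] rpy [ 3.141 -0.     1.276] rv [ 0. -0. -0.] d [0.0004 0.0008 0.1432]
```

View pics/w3.png

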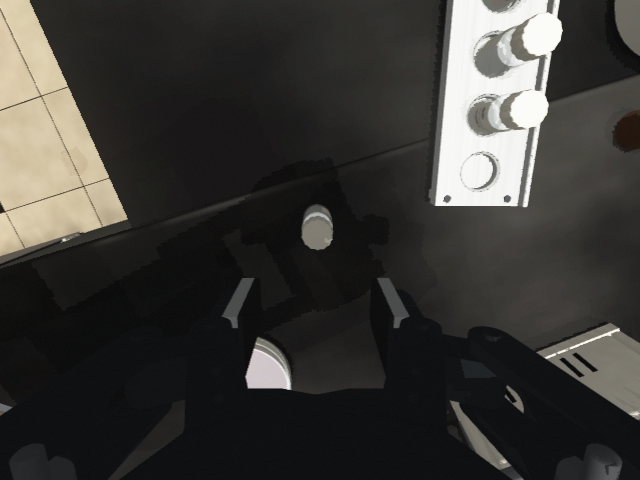

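Vial_a stands upright in place1, with its cap at (540,33). Vial_b is centred between the fingers at (317,230), and the place3 recess is visible at (478,171).

Call:
run_rows(rows="0,0,0,0,0.001,0.03,0.55 | 0,0,0,0,0.0015,0.065,0.55 | 0,0,0,0,0.0015,0.1,0.55 | 0,0,0,0,0.0015,0.125,0.55 | 0,0,0,0,0.0015,0.138,0.55 | 0,0,0,0,0.0015,0.143,0.55 | 0,0,0,0,0.0015,0.143,0.5 | 0,0,0,0,0.0015,0.143,0.1 | 0,0,0,0,0.0015,0.143,0.1 | 0,0,0,0,0.0015,0.143,0.1 | 0,0,0,0,0.0015,0.143,0.1")

```text
time_s: 7.55
position: [0.446, 0.1938, 0.0271]
ee_rot: [3.14, -0.001, 1.276]
wrist_force: [-0.3, -0.1, 5.1]
finger_gap: 0.267
finger_force: 58.9
```

```bash
python3 - <<'E'
from h import *
s=dict(np.load("w3.npz"));P=pts(s)
w=np.zeros((480,640),np.uint8);w[145:196,452:504]=(P[145:196,452:504,2]<.0295)
n,l,st,ce=cv2.connectedComponentsWithStats(w);i=1+np.argmax(st[1:,4]);c=max(cv2.findContours((l==i).astype(np.uint8),0,1)[0],key=len)[:,0]
q=np.array([ray(s,*p,.030) for p in c])[:,:2]
print(st[i],(q.min(0)+q.max(0))/2,cv2.minEnclosingCircle(q.astype(np.float32)))
loc(.581,.196,.135,1.276)
E
```

```text
[ 461  152   38   39 1064] [0.58115993 0.19625203] ((0.5801855325698853, 0.19610580801963806), 0.01596120372414589)
t 7.55 pos [0.446  0.1938 0.0271] rpy [ 3.140e+00 -1.000e-03  1.276e+00] rv [ 0.002 -0.001 -0.   ] d [ 0.0415  0.1287 -0.1076]
```

Call:
run_rows(rows="0,0,0,0,0,-0.03,0.1 | 0,0,0,0,0,-0.065,0.1 | 0,0,0,0.002,0.005,-0.09,0.1 | 0,0,0,0.01,0.03,-0.107,0.1 | 0,0,0,0.018,0.055,-0.107,0.1 | 0,0,0,0.027,0.083,-0.107,0.1 | 0,0,0,0.035,0.109,-0.107,0.1 | 0,0,0,0.04,0.124,-0.107,0.1 | 0,0,0,0.0415,0.1285,-0.107,0.1 | 0,0,0,0.0415,0.1285,-0.107,0.1 | 0,0,0,0.0415,0.1285,-0.107,0.1")

```text
time_s: 8.65
position: [0.5795, 0.196, 0.1333]
ee_rot: [-3.141, 0.0, 1.276]
wrist_force: [0.3, 0.4, -0.1]
finger_gap: 0.269
finger_force: 58.9
```

```bash
python3 - <<'E'
from h import *
from cell import bot
s=bot.snapshot("wrist");P=pts(s);z=P[...,2]
m=np.zeros((480,640),bool);m[290:375,275:355]=1
zt=np.percentile(z[m],90);m&=abs(z-zt)<.003;v,u=np.nonzero(m)
c,r=cv2.minEnclosingCircle(np.stack([u,v],1).astype(np.float32));print(zt,c,r,ray(s,*c,.170))
n,l,st,ce=cv2.connectedComponentsWithStats((abs(z-.086)<.003).astype(np.uint8))
for i in range(1,n):
  if st[i,4]>250:
    v,u=np.nonzero(l==i);c,r=cv2.minEnclosingCircle(np.stack([u,v],1).astype(np.float32));print(st[i],ray(s,*c,.085))
loc(.581,.196,.0481,1.276)
E
```

```text
0.1720190967066857 (314.5, 340.0) 50.21215057373047 [0.58012385 0.19588859 0.17      ]
[ 294    0   48   37 1436] [0.61739734 0.31561506 0.085     ]
[518   0  95 103 898] [0.72949835 0.2634308  0.085     ]
[ 297   80   45   48 1630] [0.60624753 0.27542896 0.085     ]
[ 296  163   42   43 1379] [0.59334694 0.23660812 0.085     ]
t 8.70 pos [0.5795 0.196  0.1334] rpy [-3.141  0.     1.276] rv [-0.001  0.     0.   ] d [0.0004 0.0015 0.0853]
```

Call:
run_rows(rows="0,0,0,0,0.001,0.02,0.1 | 0,0,0,0,0.001,0.045,0.1 | 0,0,0,0,0.001,0.062,0.1 | 0,0,0,0,0.001,0.07,0.1 | 0,0,0,0,0.001,0.074,0.1 | 0,0,0,0,0.001,0.078,0.1 | 0,0,0,0,0.001,0.081,0.1 | 0,0,0,0,0.001,0.083,0.1 | 0,0,0,0,0.001,0.084,0.1 | 0,0,0,0,0.001,0.084,0.1")

```text
time_s: 9.7
position: [0.5814, 0.1957, 0.0494]
ee_rot: [3.141, -0.0, 1.276]
wrist_force: [-1.0, 0.0, -0.0]
finger_gap: 0.266
finger_force: 58.8
```

```bash
python3 -c "
from h import *
loc(.581,.196,.0481,1.276)"
```

```text
t 9.70 pos [0.5814 0.1957 0.0494] rpy [ 3.141 -0.     1.276] rv [ 0. -0. -0.] d [ 0.0002 -0.0005  0.0013]
```

Call:
run_rows(rows="0,0,0,0,0,0.001,0.1 | 0,0,0,0,0,0.001,0.2 | 0,0,0,0,0,0.001,0.35 | 0,0,0,0,0,0.001,0.5 | 0,0,0,0,0,0.001,0.5 | 0,0,0,0,0,-0.02,0.5 | 0,0,0,0,0,-0.05,0.5 | 0,0,0,0,0,-0.09,0.5 | 0,0,0,0,0,-0.13,0.5 | 0,0,0,0,0,-0.16,0.5 | 0,0,0,0,0,-0.16,0.5")

```text
time_s: 10.8
position: [0.5828, 0.1959, 0.2141]
ee_rot: [3.134, -0.004, 1.276]
wrist_force: [-0.3, -0.3, -0.3]
finger_gap: 0.499
finger_force: 0.0
```

```bash
python3 -c "
from h import *
loc(.488,-.12,.21,1.728)"
```

```text
t 10.80 pos [0.5828 0.1959 0.2141] rpy [ 3.134 -0.004  1.276] rv [ 0.009 -0.002 -0.452] d [-0.3298  0.0011  0.0029]
```

Call:
run_rows(rows="0,0,-0.04,-0.02,0,0,0.38 | 0,0,-0.09,-0.055,0,0,0.38 | 0,0,-0.14,-0.095,0,0,0.38 | 0,0,-0.19,-0.135,0,0,0.38 | 0,0,-0.24,-0.175,0,0,0.38 | 0,0,-0.3,-0.215,0,0,0.38 | 0,0,-0.35,-0.255,0.001,0,0.38 | 0,0,-0.4,-0.29,0.001,0,0.38 | 0,0,-0.43,-0.315,0.001,0,0.38 | 0,0,-0.45,-0.327,0.001,0,0.38 | 0,0,-0.452,-0.329,0.001,0,0.38 | 0,0,-0.452,-0.329,0.001,0,0.38")

```text
time_s: 12.0
position: [0.4865, -0.1192, 0.2088]
ee_rot: [-3.141, -0.001, 1.727]
wrist_force: [0.1, 0.1, 0.5]
finger_gap: 0.378
finger_force: 0.0
```

```bash
python3 - <<'E'
from h import *
from cell import bot
s=bot.snapshot("wrist");np.savez("w4.npz",**s);cv2.imwrite("pics/w4.png",s["image"])
loc(.488,-.12,.088,1.728)
s=bot.snapshot("scene");cv2.imwrite("pics/s2.png",s["image"][150:450,100:500]);np.savez("s2.npz",**s)
E
```

```text
t 12.05 pos [ 0.4866 -0.1189  0.2089] rpy [-3.141e+00 -1.000e-03  1.728e+00] rv [-0.001 -0.001 -0.   ] d [-0.0014  0.0012  0.1209]
```

View pics/w4.png

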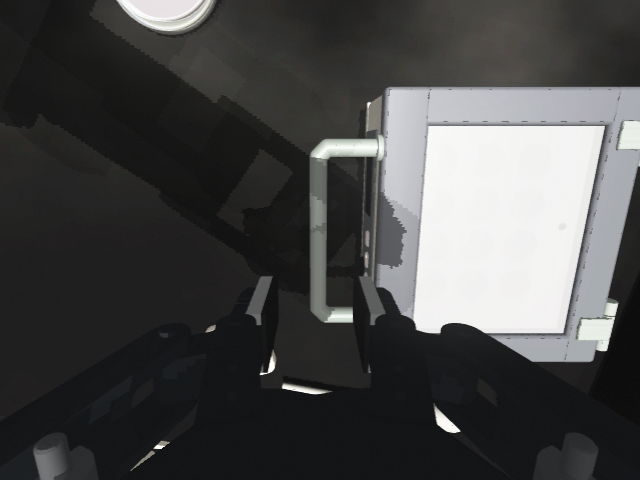

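View pics/s2.png

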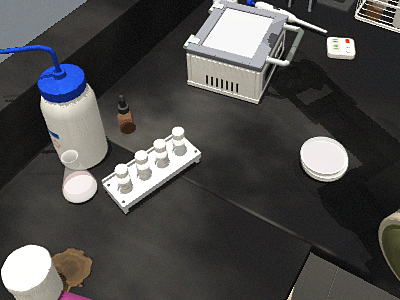

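All four vials stand upright in the row. The bar in the wrist view lies at u≈319 from v=150 to 315, parallel to the pads. Next I'll measure its axis.

```bash
python3 - <<'E'
from h import *
np.set_printoptions(precision=4,suppress=True)
s=dict(np.load("w4.npz"));P=pts(s)
m=np.zeros((480,640),bool);m[165:300,300:340]=1;m&=(P[...,2]>.09)&(P[...,2]<.125)
v,u=np.nonzero(m);print(m.sum(),P[m][:,2].max())
e=np.array([ray(s,(u[v==r].min()+u[v==r].max())/2,r,.105)[:2] for r in range(165,300)])
a,b=np.polyfit(e[:,1],e[:,0],1);print("x=%.4f%+.4f*y"%(a*-.12+b,a),"yaw",-np.arctan(a))
for r in(142,150,314,320):print(r,ray(s,319,r,.105))
m=np.zeros((480,640),bool);m[120:340,340:384]=1;m&=(P[...,2]>.095)&(P[...,2]<.125)
f=np.array(P[m]);print(f.mean(0)if len(f)else 0)
loc(.488,-.12,.088,1.728)
E
```

```text
2266 0.11402021441053659
x=0.4894-0.1567*y yaw 0.15540207984267312
142 [ 0.4798 -0.0551  0.105 ]
150 [ 0.4806 -0.0603  0.105 ]
314 [ 0.4999 -0.1813  0.105 ]
320 [ 0.5008 -0.1864  0.105 ]
[ 0.5207 -0.0916  0.1108]
t 12.10 pos [ 0.4867 -0.1187  0.209 ] rpy [-3.141 -0.     1.728] rv [-0. -0.  0.] d [-0.0016  0.0011  0.121 ]
```

Call:
run_rows(rows="0,0,0,0,0.0015,0.02,0.38 | 0,0,0,0,0.002,0.05,0.38 | 0,0,0,0,0.002,0.08,0.38 | 0,0,0,0,0.002,0.105,0.38 | 0,0,0,0,0.002,0.117,0.38 | 0,0,0,0,0.002,0.121,0.38 | 0,0,0,0,0.002,0.121,0.38 | 0,0,0,0,0.002,0.121,0.0 | 0,0,0,0,0.002,0.121,0.0 | 0,0,0,0,0.002,0.121,0.0 | 0,0,0,0,0.002,0.121,0.0 | 0,0,0,0,0.002,0.121,0.0")

```text
time_s: 13.3
position: [0.4884, -0.1192, 0.0892]
ee_rot: [-3.142, 0.001, 1.728]
wrist_force: [-5.0, 0.2, 6.2]
finger_gap: 0.116
finger_force: 58.8
```

```bash
python3 -c "
from h import *
loc(.597,-.1025,.2785,1.728)"
```

```text
t 13.30 pos [ 0.4884 -0.1192  0.0892] rpy [-3.142e+00  1.000e-03  1.728e+00] rv [-0.     0.001 -0.   ] d [-0.0007  0.1099 -0.1893]
```

Call:
run_rows(rows="0,0,0,0,0.0001,-0.006,0 | 0,0,0,0,0.0008,-0.019,0 | 0,0,0,0,0.0027,-0.0344,0 | 0,0,0,0,0.0048,-0.0457,0 | 0,0,0,0,0.0075,-0.0569,0 | 0,0,0,0,0.0108,-0.068,0 | 0,0,0,0,0.0146,-0.0788,0 | 0,0,0,0,0.019,-0.0895,0 | 0,0,0,0,0.024,-0.0999,0 | 0,0,0,0,0.0295,-0.11,0 | 0,0,0,0,0.0295,-0.11,0")

```text
time_s: 14.4
position: [0.5162, -0.1148, 0.1998]
ee_rot: [-3.138, 0.001, 1.728]
wrist_force: [-12.9, -3.6, 3.1]
finger_gap: 0.114
finger_force: 58.8
```

```bash
python3 -c "
from h import *
loc(.597,-.1025,.2785,1.728)"
```

```text
t 14.40 pos [ 0.5162 -0.1148  0.1998] rpy [-3.138e+00  1.000e-03  1.728e+00] rv [-0.004  0.001 -0.   ] d [-0.0006  0.0814 -0.0791]
```

Call:
run_rows(rows="0,0,0,0,0.004,-0.006,0 | 0,0,0,0,0.0085,-0.0145,0 | 0,0,0,0,0.015,-0.024,0 | 0,0,0,0,0.0225,-0.0327,0 | 0,0,0,0,0.0305,-0.0412,0 | 0,0,0,0,0.0388,-0.0492,0 | 0,0,0,0,0.0475,-0.0567,0 | 0,0,0,0,0.0567,-0.0638,0 | 0,0,0,0,0.0662,-0.0703,0 | 0,0,0,0,0.0742,-0.0755,0 | 0,0,0,0,0.079,-0.079,0 | 0,0,0,0,0.079,-0.079,0")

```text
time_s: 15.6
position: [0.5952, -0.1024, 0.2819]
ee_rot: [3.139, 0.004, 1.727]
wrist_force: [-13.5, -0.9, 19.5]
finger_gap: 0.115
finger_force: 62.1
```

```bash
python3 - <<'E'
from h import *
from cell import bot
loc(.597,-.1025,.2785,1.728);print(bot.state()["wrist_force"])
s=bot.snapshot("scene");np.savez("s3.npz",**s);cv2.imwrite("pics/s3.png",s["image"])
t=bot.snapshot("top");np.savez("t3.npz",**t)
E
```

```text
t 15.60 pos [ 0.5952 -0.1024  0.2819] rpy [3.139 0.004 1.727] rv [ 0.002  0.004 -0.001] d [-0.0003  0.0018  0.0034]
[-13.50799886  -0.88214382  19.46640602]
```

View pics/s3.png

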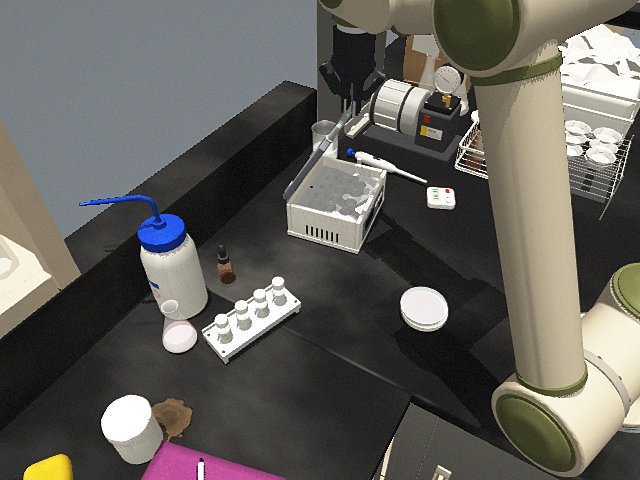

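The cover is open with the bar still in the fingers near (350,110), and the other items are undisturbed. Next I'll measure the cover angle and the settled force.

Call:
run_rows(rows="0,0,0,0,-0.001,-0.001,0 | 0,0,0,0,-0.001,-0.002,0 | 0,0,0,0,-0.001,-0.002,0")

```text
time_s: 16.0
position: [0.5943, -0.1025, 0.2815]
ee_rot: [3.14, 0.002, 1.727]
wrist_force: [-7.1, -1.3, 9.5]
finger_gap: 0.112
finger_force: 60.8
```

```bash
cat > ang.py <<'E'
from h import *
from cell import bot
st=bot.state();print(st["wrist_force"].round(1),st["position"].round(4))
yaw=.156;h=np.array([.7065,-.086])
for n in("top","scene"):
    s=bot.snapshot(n);P=pts(s);d=P[...,:2]-h
    X=d@[np.cos(yaw),np.sin(yaw)];Y=d@[-np.sin(yaw),np.cos(yaw)];Z=P[...,2]-.105
    m=(abs(Y)<.1)&(X>-.12)&(X<.04)&(Z>.015)&(Z<.15)
    m&=abs(np.hypot(X,Z)-.1)<.09
    x,z=X[m],Z[m]
    for k in range(6):   # trimmed line fit
        c=np.mean([x,z],1);e=np.linalg.svd(np.array([x-c[0],z-c[1]]),full_matrices=False)[0]
        r=e[:,1]@np.array([x-c[0],z-c[1]]);g=abs(r)<max(.005,1.5*r.std());x,z=x[g],z[g]
    a=e[:,0]*np.sign(e[1,0]);print(n,m.sum(),len(x),"angle",np.degrees(np.arctan2(a[1],-a[0])).round(2),"std",r.std().round(4))
p=st["position"];d=(p[:2]-h)@[np.cos(yaw),np.sin(yaw)];zz=p[2]+.0158-.105
print("bar angle",np.degrees(np.arctan2(zz,-d)),"r",np.hypot(zz,d))
E
python3 ang.py
```

```text
[-7.1 -1.3  9.5] [ 0.5943 -0.1025  0.2815]
top 830 820 angle 59.17 std 0.0021
scene 395 262 angle 55.2 std 0.0024
bar angle 59.484102994107545 r 0.22325031573097345
```

Call:
run_rows(rows="0,0,0,0,0.001,-0.001,0 | 0,0,0,0,0.002,-0.0022,0 | 0,0,0,0,0.002,-0.0022,0 | 0,0,0,0,0.002,-0.0022,0 | 0,0,0,0,0.002,-0.0022,0")

```text
time_s: 16.6
position: [0.5965, -0.1022, 0.2829]
ee_rot: [3.141, 0.001, 1.728]
wrist_force: [-5.4, -0.6, 7.2]
finger_gap: 0.112
finger_force: 60.6
```

```bash
python3 ang.py
```

```text
[-5.4 -0.6  7.2] [ 0.5965 -0.1022  0.2829]
top 791 785 angle 59.85 std 0.0022
scene 322 210 angle 56.07 std 0.0026
bar angle 60.14899823413837 r 0.2232988285882511
```

```bash
python3 -c "
from cell import bot
print(bot.finish_job())"
```

```text
the job is handed in; nothing more can be done
None
```

The job is handed in at about 17 s of the 58 s allowed: both loose vials stand upright in the shelf row of four, and the gripper is holding the heater cover open by its bar at about 60° (59.9–60.1° by the top camera and arm position; a less reliable side-camera fit read 56°).

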